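# Set a part-used milling blank in its holder

## Robot

A 6-joint arm with a two-finger parallel gripper is mounted at the origin on the work surface. World frame = base frame: x ahead of the robot, y to its left, z up, the work surface at z = 0. Lengths are in m, angles in rad, forces in N, time in s.
With the tool pointing down it reaches from about 0.35 to 0.725 m from the base axis. Payload 4.3 kg.
Tool frame: the origin (TCP) lies where the fingers leave the gripper's body, on its centre line; the fingertips stand 73 mm ahead of it and the grasp point (between the pads) lies 54 mm ahead of it; z points along the fingers, y is the direction in which the jaws open and shut (so a half turn about z gives the same grasp; the last joint's range is limited). The gripper opens to 85 mm and grips with 20 to 120 N. Pads are 22 mm wide; open, the fingers measure 114 mm over their backs; the gripper's body (76 mm by 85 mm) begins 54 mm behind the grasp point. The pads swing forward as they close: fully open they stand 13 mm farther back than shut.
Start: joints at [1.117, 0.377, 0.081, 1.274, 0, 1.46], TCP at [0.194, 0.541, 0.304] pointing down, gripper open.
Joint ranges: [-2.72, 2.72], [-0.84, 1.66], [-1.02, 1.22], [-1.77, 2.12], [-1.37, 1.28], [-3.14, 3.14]. Speed limits (rad/s): [2.57, 2.57, 3.14, 3.14, 3.14, 3.14].

## Interface

Orientations are given as a unit quaternion [x, y, z, w].
In Python, from workcell import arm, fingers, vision, monitor gives the robot as it stands. The module is installed in compiled form; this text tells all that it offers. Calls block until the motion is done:
- arm.movep(position, orientation): joint-space move of the TCP to a pose.
- arm.line_to(position, rot=None, velocity=0.15): straight line of the TCP; rot=None keeps the orientation; velocity is the mean speed in m/s.
- arm.movej(angles): joint-space move.
- fingers.move_gripper(opening, grip_force=None): opening from 0.0 (shut) to 1.0 (fully open); grip_force is the grip in N (None keeps the last); returns when the fingers have stopped.
- arm.sleep(seconds).
- arm.solve_ik(position, orientation): joint angles nearest the present ones, or None.
- vision.camera(name): name is "scene" or "top" or "wrist"; returns a dict with "frame" (384x512x3 uint8, blue, green, red), "fx", "fy", "cx", "cy" (pixels), "pose" (4x4, takes a point from camera to world coordinates). Camera axes: x right, y down, z forward; pixel columns grow to the right and rows downward; lengths in m; the calibration is good to about 2 mm. The wrist camera is an equidistant fisheye: a pixel r from the principal point sees the ray r / f radians off the axis. A picture is of the moment at which its call begins. There is no depth.
A pose or a line that the arm cannot do raises arm.MotionError and nothing moves.
- arm.finish_job(): hands the job in, once; it reports no verdict.
Readings, each from a call of its own:
- monitor.read_time(): time.
- monitor.read_joint_positions(): joint angles.
- monitor.read_joint_vel(): joint speeds.
- monitor.read_joint_torque(): joint torques, N m.
- monitor.read_tool_pos(): TCP position.
- monitor.read_ee_rot(): TCP orientation.
- monitor.read_ft_force(): force on the tool from outside, world axes, zero at the start.
- monitor.read_wrist_torque(): the same for the moment, N m.
- monitor.read_grip_width(): opening from 0.0 (shut) to 1.0 (fully open).
Only numpy, scipy, OpenCV 4.12 (cv2) and the standard library are available. Lean on these libraries where they do the work, as an engineer would, in place of code of your own. Each camera call takes 0.05 s, during which the arm holds its last target.

## Task

Get the white milling blank ready for the mill: turn it in its seat in the black holder until its flat edge faces the steel alignment bar, slide it home so the flat lies flush against the bar, then swing the retaining arm with the red knob fully shut behind it. Handle the brittle blank gently, do not lift it out of its seat, and leave the other things on the bench where they are.

Things in the scene. Friction and masses are not known exactly. Their poses are not given: they have to be found in the camera images.
- holder: Black C-shaped blank holder fixed to the bench, 120 mm long (x), 144 mm wide (y), mouth open at its -x end. Origin: on the bench, under the centre of a fully home blank; +x points from mouth to alignment bar, z up. Ledges 20 mm above the bench carry the blank (at |y| over 38 mm; open to the bench between them). Guide rails: inner faces at y = +-50 mm, tops at 32 mm. Smooth, friction 0.2.
- bar_face (a point): Middle of the bright steel alignment bar's face towards the mouth: holder's x = +44, y = 0, 26 mm above the bench; axes as the holder's. The bar is 68 mm long along y, 12 mm thick, top 33 mm above the bench.
- blank_center (a point): Centre of the white milling blank, half-way up (28 mm above the bench when seated): loose disc, 98 mm diameter, 16 mm thick, about 0.17 kg, top at 36 mm. Its +x points squarely at its flat, 44 mm from the centre. Home: over the holder's origin with +x along the holder's +x. At the start it is turned 30 to 90 degrees off, its rim 1 to 8 mm short of the bar.
- blank_flat (a point): Middle of the blank's flat edge, half-way up; the flat is 43 mm long. Axes as the blank's.
- wall_mid (a point): Middle of the opening's straight wall, half-way up, at the blank's (12, 0) mm; axes as the blank's. One large D-shaped opening is milled right through the blank: bounded by this wall (straight along the blank's y, 80 mm long, facing its -x) and by the 7 mm wide rim, inner radius 42 mm. A shut gripper's tips fit in; pushing here towards the bar slides the blank home and squares its flat on the bar.
- wall_left (a point): Point on that straight wall at the blank's (12, +26) mm, half-way up. A fingertip in the opening pushing square on the wall here turns the blank clockwise seen from above.
- wall_right (a point): Point on that straight wall at the blank's (12, -26) mm; pushing square on the wall here turns the blank anticlockwise.
- gate_arm (a joint): Angle of the aluminium retaining arm: 0 = fully shut (across the mouth, along the holder's -y, 1 mm clear of a home blank), growing as it swings away towards the holder's -x (clockwise seen from above), up to 1.75 rad. It stays where it is left (about 1 N at the knob moves it) and cannot shut fully unless the blank is home.
- gate_hinge (a point): Pivot of the retaining arm: upright pin at the holder's x = -56, y = +64 mm, on top of the arm 34.5 mm above the bench. The arm is 12 mm thick, 90 mm long, between 21 and 34 mm above the bench.
- gate_knob (a point): Middle of the red upright knob on the retaining arm, 55 mm above the bench: a cylinder 16 mm in diameter from 38 to 72 mm above the bench, on the arm 70 mm from its pivot.
- stone_cast: Ivory dental cast, 60 x 66 x 30 mm, beside the holder's +y side. Bystander, origin under its centre.
- hex_driver: Small black-handled driver, 160 mm long, beside the holder's -y side. Bystander.
- pink_cast: Pink denture cast on a white base, 60 x 66 x 30 mm. Bystander, origin under its centre.
- pink_blank: Unused pink round blank without a flat, 98 mm in diameter, 16 mm thick, on the bench. Bystander.
- dust_brush: Small wooden brush, 170 mm long. Bystander.
- crown_tray: Blue divided tray with tooth crowns, 110 x 75 x 20 mm. Bystander.
- jar: Amber jar with a white cap, 56 mm in diameter, 75 mm high. Bystander.
Mind the look-alikes: they are no part of the job. What is shaped like the holder but green is not meant. Of the things that look like the part that bears blank_center, the larger one is meant.

How it is judged:
By the outcome, as a careful person would: the job done as asked, in the order asked, and still so for the second after the job is handed in, with the robot touching nothing.
It also fails if it takes over 54 s, if anything falls off the work surface, if the arm or the gripper's body presses on something with over 40 N, if the wrist force passes 120 N, or if a joint passes its speed limit or range.

## Working session

There is one attempt and no reset: what is moved stays moved. The work goes in short steps, each a Python script; the robot and the scene stay as the last script left them, time stands still between calls to the robot, and variables do not carry over. Pictures are saved under pics/ and viewed, and the job is handed in when it is done.

```bash
mkdir -p pics; ls
python3 - <<'E'
from workcell import arm, fingers, vision, monitor
import cv2,numpy as np
np.set_printoptions(precision=4,suppress=True)
for n in ["scene","top","wrist"]:
    c=vision.camera(n); cv2.imwrite(f"pics/{n}0.png",c["frame"]); print(n,c["fx"],c["fy"],c["cx"],c["cy"]);print(c["pose"])
    np.savez(f"{n}0.npz",**c)
print(monitor.read_time(),monitor.read_ee_rot())
E
```

```text
pics
scene 393.6631923626345 393.6631923626345 250.8462319123378 194.81051699863963
[[ 0.7999  0.3287 -0.502   1.0811]
 [ 0.6    -0.4532  0.6593 -0.7505]
 [-0.0108 -0.8286 -0.5598  0.659 ]
 [ 0.      0.      0.      1.    ]]
top 482.8889721946938 482.8889721946938 256.84030447421065 195.303219187837
[[ 0.0251 -0.9907  0.1336  0.3539]
 [-0.9996 -0.023   0.0169 -0.0584]
 [-0.0137 -0.134  -0.9909  1.779 ]
 [ 0.      0.      0.      1.    ]]
wrist 297.3186396354542 297.3186396354542 255.11835746471624 187.10117950893556
[[ 0.3376  0.8909  0.3038  0.1151]
 [ 0.9413 -0.3191 -0.1103  0.5687]
 [-0.0014  0.3232 -0.9463  0.3731]
 [ 0.      0.      0.      1.    ]]
0.15 [ 0.1711  0.9853 -0.0007 -0.0002]
```

View pics/scene0.png

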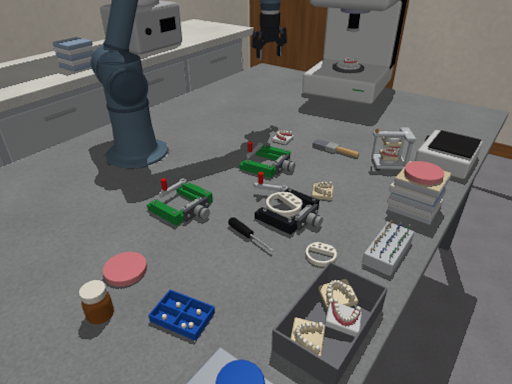

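View pics/top0.png

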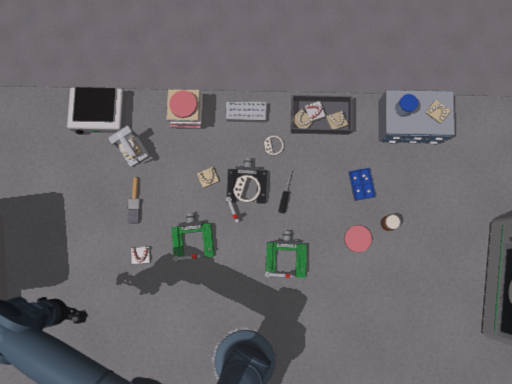

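View pics/wrist0.png

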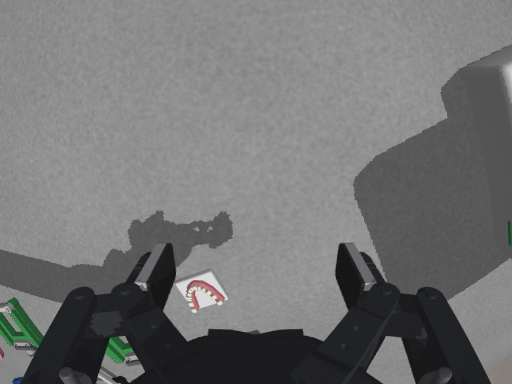

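The black holder, carrying a white D-opening ring, is at top (247,186) and scene (285,208). The two green holders, at top (193,240) and (287,258), are decoys. A smaller white ring lies at top (274,145) and scene (321,254). The larger ring, in the black holder, is the one meant. I'll confirm that with enlarged crops.

```bash
cat > h.py <<'E'
import numpy as np, cv2
from scipy.spatial.transform import Rotation as R
np.set_printoptions(precision=4,suppress=True)
def ray(c,uv,fish=False):
    x=(uv[0]-c["cx"])/c["fx"]; y=(uv[1]-c["cy"])/c["fy"]
    if fish:
        r=np.hypot(x,y); d=np.array([x/r*np.sin(r),y/r*np.sin(r),np.cos(r)]) if r>1e-9 else np.array([0,0,1.])
    else: d=np.array([x,y,1.])/np.sqrt(x*x+y*y+1)
    T=np.array(c["pose"]); return T[:3,3], T[:3,:3]@d
def onz(c,uv,z,fish=False):
    o,d=ray(c,uv,fish); return o+d*(z-o[2])/d[2]
def proj(c,p,fish=False):
    T=np.array(c["pose"]); q=T[:3,:3].T@(np.asarray(p)-T[:3,3])
    if fish:
        s=np.hypot(q[0],q[1]); th=np.arctan2(s,q[2]); return np.array([c["cx"]+c["fx"]*th*q[0]/s,c["cy"]+c["fy"]*th*q[1]/s])
    return np.array([c["cx"]+c["fx"]*q[0]/q[2],c["cy"]+c["fy"]*q[1]/q[2]])
def tri(rays):
    A=0;b=0
    for o,d in rays:
        P=np.eye(3)-np.outer(d,d); A=A+P; b=b+P@o
    return np.linalg.solve(A,b)
def down(yaw): # tool z down, tool y-axis(jaw) world yaw: tool x at angle yaw
    c,s=np.cos(yaw),np.sin(yaw)
    return R.from_matrix(np.array([[c,s,0],[s,-c,0],[0,0,-1]])).as_quat()
E
python3 - <<'E'
from h import *
s=dict(np.load("scene0.npz"));t=dict(np.load("top0.npz"));w=dict(np.load("wrist0.npz"))
a=cv2.resize(s["frame"][165:265,235:345],None,fx=3.6,fy=3.6,interpolation=cv2.INTER_CUBIC)
b=cv2.resize(t["frame"][125:235,205:305],None,fx=3.6,fy=3.6,interpolation=cv2.INTER_CUBIC)
im=np.zeros((400,780,3),np.uint8); im[:360,:396]=a[:360]; im[:396,400:760]=b
cv2.imwrite("pics/crop1.png",im)
print(onz(t,(247,188),.036),onz(s,(285,205),.036), onz(t,(274,145),.0))
T=w["pose"]; tool=R.from_quat([0.1711,0.9853,-0.0007,-0.0002]).as_matrix()
print(tool, tool.T@(T[:3,3]-np.array([0.194,0.541,0.304])), tool.T@T[:3,:3])
for y in (0,np.pi/2,-np.pi/2,np.pi): print(y,down(y))
E
```

```text
[0.6149 0.0079 0.036 ] [ 0.6273 -0.0019  0.036 ] [ 0.7865 -0.088   0.    ]
[[-0.9415  0.3371 -0.0006]
 [ 0.3371  0.9415 -0.0013]
 [ 0.0002 -0.0014 -1.    ]] [ 0.0837 -0.0006 -0.0691] [[-0.0005 -0.9463 -0.3233]
 [ 1.     -0.0005 -0.0001]
 [-0.0001 -0.3233  0.9463]]
0 [1. 0. 0. 0.]
1.5707963267948966 [0.7071 0.7071 0.     0.    ]
-1.5707963267948966 [ 0.7071 -0.7071  0.      0.    ]
3.141592653589793 [0. 1. 0. 0.]
```

View pics/crop1.png

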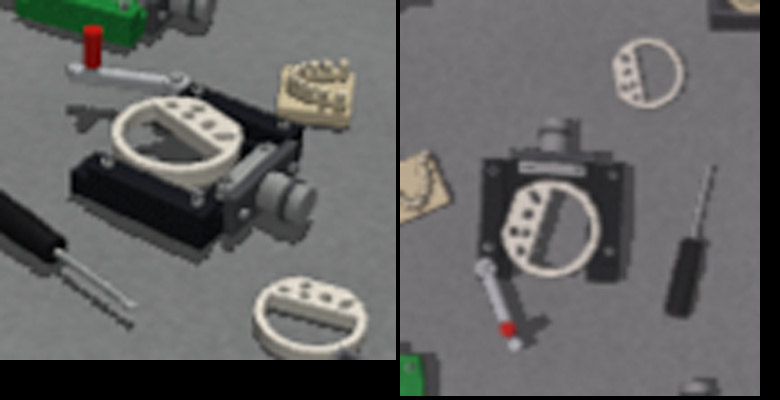

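The crop confirms it: the larger ring, about 100 px across in the enlarged top crop, sits in the black holder, and the smaller one (~72 px) lies loose. The flat faces left (about +y), so the blank has to turn clockwise. Next I'll take closer wrist views from two places.

Run:
```python
from workcell import arm, fingers, vision, monitor
from h import *
for yd in (-180,-135,-90,-45,0,45,90,135):
    r=[]
    for p in ([.62,0,.1],[.60,0,.3],[.50,0,.25]):
        q=arm.solve_ik(p,down(np.radians(yd))); r.append(None if q is None else np.array(q))
    print(yd,r)
```

```text
-180 [array([-0.1023,  0.5948, -0.1182,  0.8578,  0.    , -0.1023]), array([-0.1057,  0.4308,  0.1514,  1.2913,  0.    , -0.1057]), array([-0.1269,  0.2499, -0.2389,  1.082 ,  0.    , -0.1269])]
-135 [array([-0.1023,  0.5948, -0.1182,  0.8578,  0.    , -0.8877]), array([-0.1057,  0.4308,  0.1514,  1.2913,  0.    , -0.8911]), array([-0.1269,  0.2499, -0.2389,  1.082 ,  0.    , -0.9123])]
-90 [array([-0.1023,  0.5948, -0.1182,  0.8578,  0.    , -1.6731]), array([-0.1057,  0.4308,  0.1514,  1.2913,  0.    , -1.6765]), array([-0.1269,  0.2499, -0.2389,  1.082 ,  0.    , -1.6977])]
-45 [array([-0.1023,  0.5948, -0.1182,  0.8578,  0.    , -2.4585]), array([-0.1057,  0.4308,  0.1514,  1.2913,  0.    , -2.4619]), array([-0.1269,  0.2499, -0.2389,  1.082 ,  0.    , -2.4831])]
0 [array([-0.1023,  0.5948, -0.1182,  0.8578,  0.    ,  3.0393]), array([-0.1057,  0.4308,  0.1514,  1.2913,  0.    ,  3.0359]), array([-0.1269,  0.2499, -0.2389,  1.082 ,  0.    ,  3.0147])]
45 [array([-0.1023,  0.5948, -0.1182,  0.8578,  0.    ,  2.2539]), array([-0.1057,  0.4308,  0.1514,  1.2913,  0.    ,  2.2505]), array([-0.1269,  0.2499, -0.2389,  1.082 ,  0.    ,  2.2293])]
90 [array([-0.1023,  0.5948, -0.1182,  0.8578,  0.    ,  1.4685]), array([-0.1057,  0.4308,  0.1514,  1.2913,  0.    ,  1.4651]), array([-0.1269,  0.2499, -0.2389,  1.082 ,  0.    ,  1.4439])]
135 [array([-0.1023,  0.5948, -0.1182,  0.8578,  0.    ,  0.6831]), array([-0.1057,  0.4308,  0.1514,  1.2913,  0.    ,  0.6797]), array([-0.1269,  0.2499, -0.2389,  1.082 ,  0.    ,  0.6585])]
```

Run:
```python
from workcell import arm, fingers, vision, monitor
from h import *
for i,p in enumerate([[.63,0.06,.26],[.63,-0.05,.26]]):
    (arm.movep if i==0 else arm.line_to)(p,down(np.pi))
    c=vision.camera("wrist"); np.savez(f"wA{i}.npz",**c); cv2.imwrite(f"pics/wA{i}.png",cv2.resize(c["frame"],(768,576)))
    print(monitor.read_time(),monitor.read_tool_pos())
```

```text
2.5167 [0.6298 0.061  0.2601]
3.45 [ 0.63   -0.0491  0.26  ]
```

View pics/wA0.png

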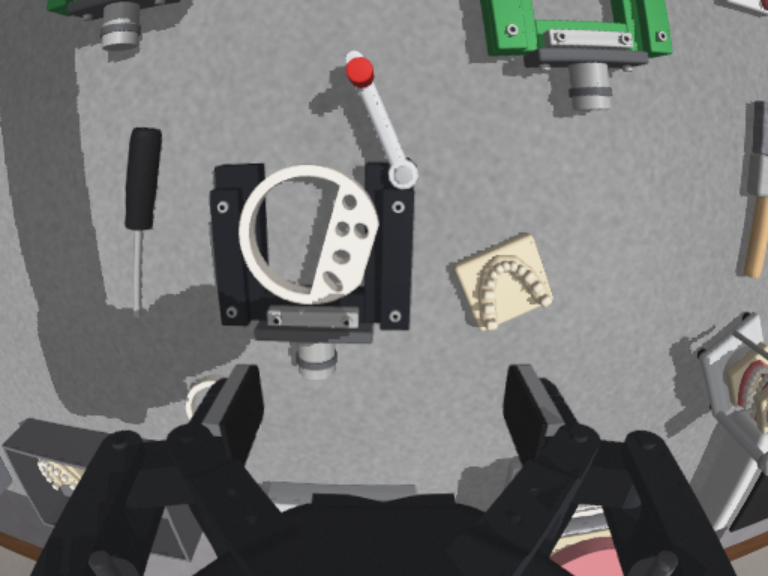

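View pics/wA1.png

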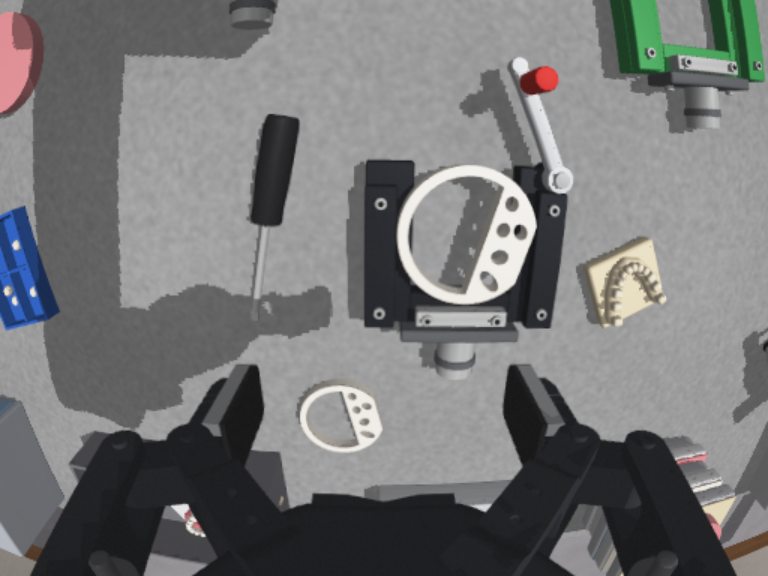

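```bash
cat > meas.py <<'E'
from h import *
def comps(m,amin):
    n,l,st,ce=cv2.connectedComponentsWithStats(m.astype(np.uint8)); return [(l==i,st[i],ce[i]) for i in range(1,n) if st[i][4]>=amin]
def fitcirc(P):
    A=np.c_[2*P,np.ones(len(P))]; s=np.linalg.lstsq(A,(P**2).sum(1),rcond=None)[0]
    return s[:2],np.sqrt(s[2]+s[:2]@s[:2])
def rob(P,f,n=8,tol=.001):
    Q=P
    for k in range(n):
        c,r=fitcirc(Q); d=abs(np.hypot(*(P-c).T)-r); Q=P[d<max(tol,.006*.6**k)]
    return c,r,len(Q)
def blank(c,fish=True,z=.036,near=None):
    f=c["frame"].astype(int); b,g,r=f[...,0],f[...,1],f[...,2]
    m=(r>185)&(r-b>5)&(r-b<60)&(g>170)
    cs=comps(m,250)
    out=[]
    for mk,st,ce in cs:
        con,hi=cv2.findContours(mk.astype(np.uint8),cv2.RETR_CCOMP,cv2.CHAIN_APPROX_NONE)
        o=max(con,key=cv2.contourArea)
        P=np.array([onz(c,p,z,fish)[:2] for p in o[:,0].astype(float)])
        cc,rr,n=rob(P,None)
        out.append((cc,rr,n,len(P),P,con,st))
    return out
def analyse(c,hint,fish=True,z=.036):
    L=[x for x in blank(c,fish,z) if np.hypot(*(x[0]-hint))<.03 and .04<x[1]<.06]
    if not L: print("none",[(x[0],x[1],x[6]) for x in blank(c,fish,z)]); return None
    cc,rr,n,N,P,con,st=max(L,key=lambda x:x[2])
    # flat: outer contour points with radius < rr-1.2mm
    d=np.hypot(*(P-cc).T); F=P[d<rr-.0015]; 
    a0=np.arctan2(*(F.mean(0)-cc)[::-1]) if len(F) else None
    # line fit
    res=dict(c=cc,r=rr,n=(n,N))
    if len(F)>5:
        vx,vy,x0,y0=cv2.fitLine(F.astype(np.float32),cv2.DIST_HUBER,0,.0005,.001).ravel()
        nrm=np.array([vy,-vx]); nrm*=np.sign(nrm@(F.mean(0)-cc)); res.update(flat=np.degrees(np.arctan2(nrm[1],nrm[0])),fd=nrm@(np.array([x0,y0])-cc),nf=len(F))
    # wall: biggest inner contour; approx
    inn=sorted(con,key=cv2.contourArea)[-2]
    Q=np.array([onz(c,p,z,fish)[:2] for p in inn[:,0].astype(float)])
    dq=np.hypot(*(Q-cc).T); W=Q[dq<.034]
    vx,vy,x0,y0=cv2.fitLine(W.astype(np.float32),cv2.DIST_HUBER,0,.0005,.001).ravel()
    nrm=np.array([vy,-vx]); nrm*=np.sign(nrm@(W.mean(0)-cc)); res.update(wall=np.degrees(np.arctan2(nrm[1],nrm[0])),wd=nrm@(np.array([x0,y0])-cc),nw=len(W))
    return res
E
python3 - <<'E'
from meas import *
for n,f in (("wA0",1),("wA1",1),("top0",0)):
    c=dict(np.load(n+".npz")); 
    print(n,analyse(c,np.array([.615,.005]),bool(f)))
# zoomed crops for holder features
ims=[]
for n,(x,y) in (("wA0",(130,100)),("wA1",(230,100))):
    c=dict(np.load(n+".npz")); ims.append(cv2.resize(c["frame"][y:y+150,x:x+155],None,fx=2.5,fy=2.5,interpolation=cv2.INTER_CUBIC))
cv2.imwrite("pics/crop2.png",np.hstack(ims))
E
```

```text
wA0 {'c': array([0.6148, 0.009 ]), 'r': np.float64(0.04864558750287822), 'n': (208, 265), 'flat': np.float32(46.35058), 'fd': np.float64(0.03787774560077308), 'nf': 54, 'wall': np.float32(73.358475), 'wd': np.float64(0.012422642954517681), 'nw': 57}
wA1 {'c': array([0.6149, 0.0088]), 'r': np.float64(0.048608649364824924), 'n': (247, 525), 'flat': np.float32(-100.97814), 'fd': np.float64(-0.005468048695566445), 'nf': 274, 'wall': np.float32(45.279045), 'wd': np.float64(0.0270714063917479), 'nw': 15}
none []
top0 None
```

View pics/crop2.png

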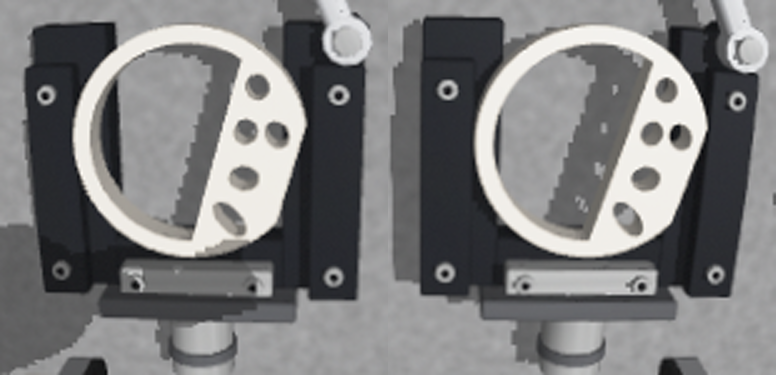

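Run:
```python
from meas import *
w0=dict(np.load("wA0.npz"));w1=dict(np.load("wA1.npz"))
A={'sLm':(46,95),'sLb':(60,270),'sRm':(338,95),'sRb':(335,277),'hinge':(346,40),'barL':(122,267),'barR':(271,263)}
B={'sLm':(60.5,90),'sLb':(57.5,273),'sRm':(349.5,101),'sRb':(327.5,275),'hinge':(359,50),'barL':(119,265),'barR':(269,266)}
for k in A:
    a=np.array(A[k])/2.5+[130,100]; b=np.array(B[k])/2.5+[230,100]
    print(k,tri([ray(w0,a,True),ray(w1,b,True)]))
# red knob
for n,w in (("w0",w0),("w1",w1)):
    f=w["frame"].astype(int); m=(f[...,2]>150)&(f[...,1]<80)&(f[...,0]<80)
    ys,xs=np.nonzero(cv2.morphologyEx(m.astype(np.uint8),cv2.MORPH_OPEN,np.ones((3,3))))
    sel=(ys<80)&(xs>200)&(xs<400); print(n,sel.sum(),xs[sel].mean(),ys[sel].mean(), onz(w,(xs[sel].mean(),ys[sel].mean()),.06,True))
    L=w["frame"]
K=[(360/1.5,71/1.5),(548/1.5,79/1.5)]
print(onz(w0,K[0],.072,True),onz(w1,K[1],.072,True),tri([ray(w0,K[0],True),ray(w1,K[1],True)]))
```

```text
sLm [ 0.5931 -0.0506  0.0359]
sLb [ 0.6714 -0.0519  0.0372]
sRm [0.5951 0.0707 0.0363]
sRb [0.675  0.0703 0.0339]
hinge [0.5732 0.0737 0.0353]
barL [ 0.6721 -0.0249  0.0289]
barR [0.6704 0.0424 0.0311]
w0 223 239.152466367713 46.19282511210762 [0.507  0.0464 0.06  ]
w1 183 364.0655737704918 51.96174863387978 [0.5068 0.051  0.06  ]
[0.5097 0.0478 0.072 ] [0.5091 0.0477 0.072 ] [0.5094 0.0477 0.0719]
```

```bash
cat > bar.py <<'E'
from meas import *
def bar(w):
    c=[proj(w,[.677,y,.033],True) for y in (-.03,.05)]
    c=np.array(c); x0,x1=int(c[:,0].min()-4),int(c[:,0].max()+4); y0,y1=int(c[:,1].min()-10),int(c[:,1].max()+10)
    g=w["frame"][y0:y1,x0:x1].astype(int); m=(g.min(2)>125)&(abs(g[...,2]-g[...,0])<9)
    b=max(comps(m,20),key=lambda q:q[1][4]); con=cv2.findContours(b[0].astype(np.uint8),cv2.RETR_EXTERNAL,cv2.CHAIN_APPROX_NONE)[0][0][:,0]+[x0,y0]
    P=np.array([onz(w,p,.033,True)[:2] for p in con.astype(float)])
    (cx,cy),(s1,s2),a=cv2.minAreaRect((P*1000).astype(np.float32)); 
    # edges
    mid=P[abs(P[:,1]-cy/1000)<.028]; out=[]
    for sgn in (-1,1):
        E=mid[(mid[:,0]-cx/1000)*sgn>0]; k=np.polyfit(E[:,1],E[:,0],1); out.append((np.degrees(-np.arctan(k[0])),np.polyval(k,cy/1000)))
    return (cx,cy),(s1,s2),a,out
if __name__=="__main__":
    for n in ("wA0","wA1"): print(bar(dict(np.load(n+".npz"))))
E
python3 bar.py
```

```text
((677.9698486328125, 38.252845764160156), (11.975686073303223, 7.676928520202637), 0.24073632061481476, [(np.float64(-6.443814449577656), np.float64(0.6741002619461874)), (np.float64(5.187044401725727), np.float64(0.6821430019978406))])
((677.6693725585938, 8.050153732299805), (67.26287078857422, 11.016504287719727), 89.25057983398438, [(np.float64(-0.524245218030024), np.float64(0.6722320875398132)), (np.float64(-0.7481645169054147), np.float64(0.6830893381231877))])
```

The blank's centre is at (0.615, 0.009). Both wrist views agree at z = 36 mm. The wall normal is at 73° world. The bar face is at x ≈ 0.672, with holder yaw about -0.7°. Next I'll insert the shut gripper at the wall_left side.

```bash
cat > r.py <<'E'
from workcell import arm, fingers, vision, monitor
from meas import *
def pose(c,th,u,v,z):
    t=np.radians(th); e=np.array([np.cos(t),np.sin(t)]); n=np.array([-e[1],e[0]])
    p=np.asarray(c)+e*u+n*v; return [p[0],p[1],z],down(t+np.pi/2)
def st(tag=""):
    print(tag,"t %.2f"%monitor.read_time(),np.array(monitor.read_tool_pos()),"F",np.array(monitor.read_ft_force()).round(2),flush=True)
def snap(name,k=1.5):
    c=vision.camera("wrist"); np.savez(name+".npz",**c); cv2.imwrite(f"pics/{name}.png",cv2.resize(c["frame"],None,fx=k,fy=k)); return c
E
python3 - <<'E'
from r import *
fingers.move_gripper(0.0)
c=(.615,.009); th=73.4
arm.movep(*pose(c,th,-.006,.020,.20)); st()
arm.line_to(pose(c,th,-.006,.020,.122)[0],velocity=.12); st()
snap("wB")
E
```

```text
t 4.67 [0.5933 0.0095 0.1995] F [ 0.5  -0.61 -0.08]
 t 5.47 [0.5951 0.0086 0.1229] F [ 0.8  -0.39 -0.6 ]
```

View pics/wB.png

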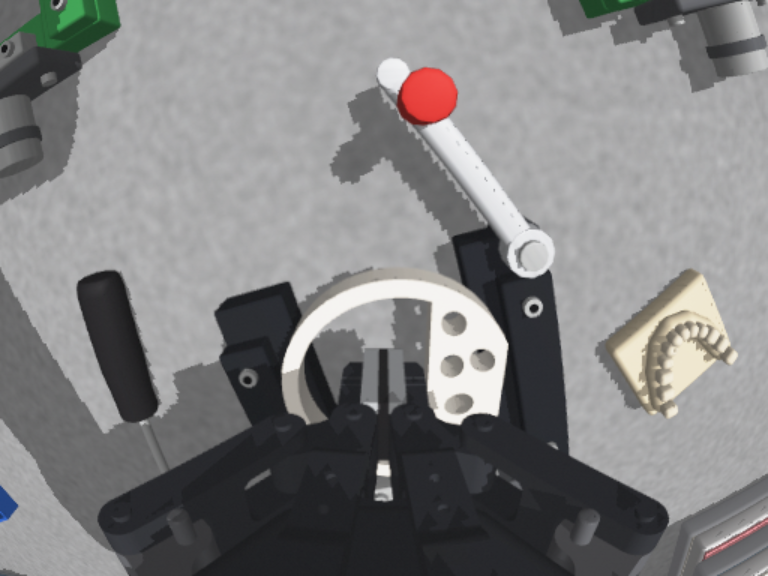

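The shut tips are at (380,370), inside the opening and parallel to the wall at about x = 430 px. I'll descend and feel for the wall.

Run:
```python
from r import *
c=(.615,.009); th=73.4
arm.line_to(pose(c,th,-.006,.020,.097)[0],velocity=.08); st("down")
e=np.array([np.cos(np.radians(th)),np.sin(np.radians(th))])
f0=np.mean([np.array(monitor.read_ft_force()) for _ in range(5)],0)
u=-.006
while u<.012:
    u+=.0015
    arm.line_to(pose(c,th,u,.020,.097)[0],velocity=.03)
    f=np.array(monitor.read_ft_force())-f0
    p=np.array(monitor.read_tool_pos()); 
    print("%.4f"%u,"pu %.4f"%((p[:2]-c)@e),"fu %.2f"%(f[:2]@e),"t %.2f"%monitor.read_time(),f)
    if f[:2]@e<-1.2: break
```

```text
down t 5.98 [0.5938 0.009  0.0968] F [ 0.3   0.3  -0.17]
-0.0045 pu -0.0043 fu 0.37 t 6.23 [ 0.458   0.2524 -0.9828]
-0.0030 pu -0.0029 fu -0.33 t 6.48 [-0.401  -0.2241  0.224 ]
-0.0015 pu -0.0014 fu -0.06 t 6.73 [ 0.182  -0.1213 -0.2381]
-0.0000 pu 0.0001 fu -0.40 t 6.98 [ 0.324  -0.5102 -0.1071]
0.0015 pu 0.0014 fu -0.92 t 7.23 [ 0.3103 -1.0489  0.037 ]
0.0030 pu 0.0019 fu -6.42 t 7.48 [-1.583  -6.2242  0.2458]
```

```bash
cat > turn.py <<'E'
from r import *
def turn(c,th,end,u,v,step,z=.097,f0=np.array([.4,-.1,-.2])):
    while th>end+.01:
        th=max(end,th-step)
        P,q=pose(c,th,u,v,z); arm.line_to(P,q,velocity=.03)
        f=np.array(monitor.read_ft_force())-f0
        t=np.radians(th); e=np.array([np.cos(t),np.sin(t)]); fu=f[:2]@e
        print("th %.1f u %.4f fu %.2f"%(th,u,fu),f.round(2),"m %.3f"%monitor.read_wrist_torque()[2],"t %.2f"%monitor.read_time(),flush=True)
        if fu<-4: u-=.0005
        if fu<-9: u-=.0005
        if np.linalg.norm(f)>18: print("STOP"); break
    return th,u
E
python3 - <<'E'
from turn import *
turn((.615,.009),73.4,45,.0015,.020,4)
snap("wC")
E
```

```text
th 69.4 u 0.0015 fu -2.92 [-1.42 -2.59  1.33] m 0.010 t 7.73
th 65.4 u 0.0015 fu -2.68 [-0.1  -2.9  -0.24] m -0.007 t 7.98
th 61.4 u 0.0015 fu -3.89 [-0.44 -4.2   0.83] m -0.059 t 8.23
th 57.4 u 0.0015 fu -2.54 [-1.07 -2.33 -0.28] m -0.010 t 8.48
th 53.4 u 0.0015 fu -3.40 [-1.59 -3.06  0.62] m -0.027 t 8.73
th 49.4 u 0.0015 fu -2.42 [-1.53 -1.87 -0.92] m 0.034 t 8.98
th 45.4 u 0.0015 fu -0.34 [-0.72  0.24 -0.  ] m 0.026 t 9.23
th 45.0 u 0.0015 fu 0.38 [-0.05  0.59  0.7 ] m -0.042 t 9.48
```

View pics/wC.png

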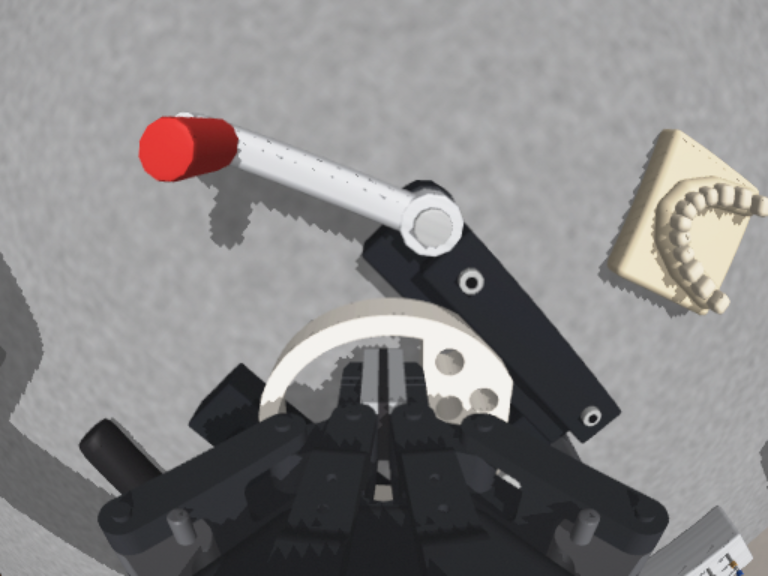

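The wall, at about x = 423 px, is still parallel to the tips, so the blank turns with them. Forces are 4 N or less. Continuing.

```bash
sed -i 's/        if fu<-4: u/        if fu>-.8: u+=.001\n        if fu<-4: u/' turn.py
python3 - <<'E'
from turn import *
print(turn((.615,.009),45,-0.7,.0025,.020,4))
snap("wD")
E
```

```text
th 41.0 u 0.0025 fu -0.72 [-1.02  0.08 -0.33] m 0.000 t 9.78
th 37.0 u 0.0035 fu -0.64 [-0.74 -0.08 -0.52] m -0.072 t 10.03
th 33.0 u 0.0045 fu -0.63 [-1.25  0.76 -0.38] m 0.019 t 10.28
th 29.0 u 0.0055 fu -1.13 [-1.47  0.32 -0.28] m 0.015 t 10.53
th 25.0 u 0.0055 fu -0.25 [-0.04 -0.51  0.94] m -0.019 t 10.78
th 21.0 u 0.0065 fu -0.66 [-0.82  0.3   0.12] m -0.054 t 11.03
th 17.0 u 0.0075 fu 0.27 [ 0.34 -0.2  -0.3 ] m -0.030 t 11.28
th 13.0 u 0.0085 fu 0.20 [ 0.24 -0.17 -0.25] m -0.021 t 11.53
th 9.0 u 0.0095 fu -1.33 [-1.32 -0.15  0.16] m 0.024 t 11.78
th 5.0 u 0.0095 fu -1.52 [-1.49 -0.44  0.1 ] m -0.024 t 12.03
th 1.0 u 0.0095 fu -0.67 [-0.67 -0.15  0.68] m 0.040 t 12.28
th -0.7 u 0.0105 fu -1.31 [-1.3   0.39  0.21] m 0.007 t 12.53
(-0.7, 0.010500000000000002)
```

View pics/wD.png

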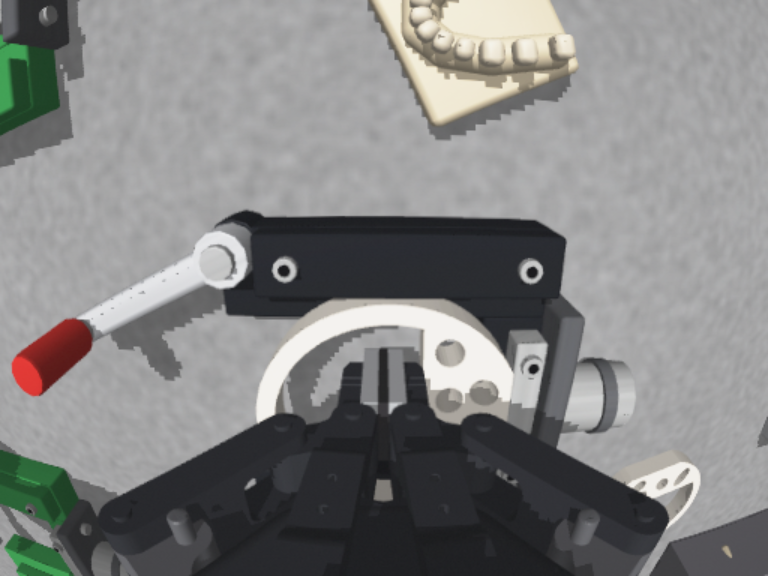

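The flat is now roughly parallel to the bar, within a few mm of it. I'll back off, move to wall_mid and push home.

Run:
```python
from r import *
c=(.6277,.0086); th=-.7; f0=np.array([.4,-.1,-.2])
p=np.array(monitor.read_tool_pos())
arm.line_to([p[0]-.004,p[1],.097],velocity=.05)
arm.line_to([p[0]-.004,c[1],.097],velocity=.06); st()
x=p[0]-.0025
while x<.636:
    arm.line_to([x,c[1],.097],velocity=.03)
    f=np.array(monitor.read_ft_force())-f0
    print("%.4f"%x,np.array(monitor.read_tool_pos()),f.round(2),"m %.3f"%monitor.read_wrist_torque()[2],"t %.2f"%monitor.read_time())
    if f[0]<-8: break
    x+=.001
arm.sleep(.2); st("held")
snap("wE")
```

```text
t 13.32 [0.6218 0.0081 0.097 ] F [0.08 0.18 1.08]
0.6233 [0.6234 0.0088 0.097 ] [-0.22  0.58  0.57] m -0.012 t 13.57
0.6243 [0.6244 0.0087 0.097 ] [-0.57 -0.21  0.79] m -0.007 t 13.82
0.6253 [0.6254 0.0086 0.097 ] [-0.28  0.76  0.22] m -0.032 t 14.07
0.6263 [0.6261 0.0086 0.0969] [-1.34  0.36 -0.21] m 0.006 t 14.32
0.6273 [0.6265 0.0086 0.0967] [-4.56  0.37  1.76] m 0.048 t 14.57
0.6283 [0.6267 0.0086 0.0965] [-5.83  0.29  2.48] m 0.008 t 14.82
0.6293 [0.6269 0.0086 0.0963] [-8.05 -0.73  3.33] m 0.016 t 15.07
held t 15.28 [0.6269 0.0086 0.0963] F [-7.34 -0.69  2.76]
```

View pics/wE.png

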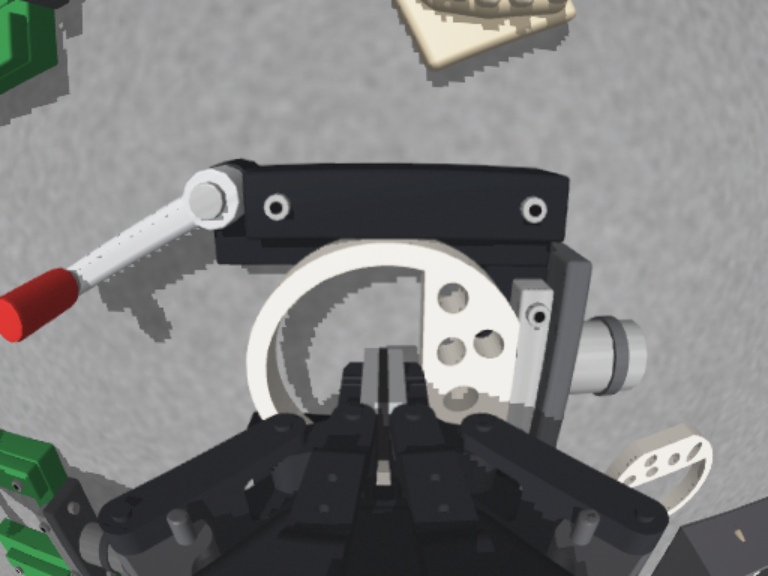

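The push stalled at the bar: x stops at about 0.6267 while the force rises to 8 N. I'll retreat and check from above.

```bash
python3 - <<'E'
from r import *
p=np.array(monitor.read_tool_pos())
arm.line_to([p[0]-.005,p[1],.097],velocity=.04)
arm.line_to([p[0]-.005,p[1],.16],velocity=.12); st()
arm.movep([.64,-.05,.26],down(np.pi)); st()
arm.sleep(.15)
c=snap("wF")
print(analyse(c,np.array([.625,.009])))
g=c["frame"][90:240,200:370]; cv2.imwrite("pics/wFc.png",cv2.resize(g,None,fx=4,fy=4,interpolation=cv2.INTER_CUBIC)[:600,:800])
E
python3 - <<'E'
from bar import *
print(bar(dict(np.load("wF.npz"))))
E
```

```text
t 16.33 [0.6218 0.0087 0.1596] F [-0.69  0.16 -0.43]
 t 17.82 [ 0.6397 -0.0499  0.2592] F [ 0.49  0.42 -0.38]
none [(array([0.65  , 0.1441]), np.float64(0.026942231939811347), array([ 394,  152,   50,   59, 1233], dtype=int32)), (array([0.9937, 0.3531]), np.float64(0.059347005199049695), array([445, 327,  49,  20, 298], dtype=int32))]
None
((673.673095703125, 8.972122192382812), (69.22116088867188, 18.939128875732422), 89.7334976196289, [(np.float64(-0.5634642561786893), np.float64(0.6657859567519983)), (np.float64(-0.5841510686676686), np.float64(0.6829055634938311))])
```

View pics/wFc.png

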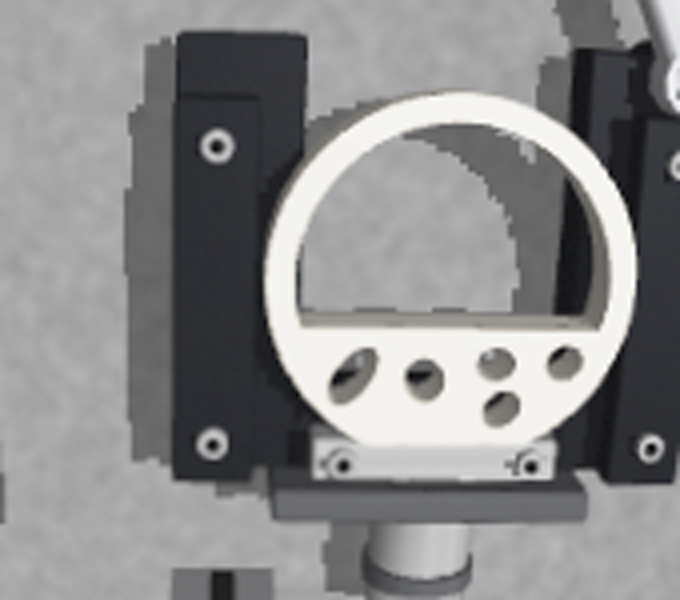

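Run:
```python
from h import *; from meas import rob
c=dict(np.load("wF.npz"))
def cr(u,v): return ((u+.5)/4-.5+200,(v+.5)/4-.5+90)
print(c["frame"][int(cr(450,370)[1]),int(cr(450,340)[0])],c["frame"][int(cr(0,460)[1]),int(cr(440,0)[0])])
g=c["frame"][90:240,200:370].min(2); m=(g>222).astype(np.uint8)
con=max(cv2.findContours(m,cv2.RETR_EXTERNAL,cv2.CHAIN_APPROX_NONE)[0],key=cv2.contourArea)[:,0]
P=np.array([onz(c,(p[0]+200,p[1]+90),.036,True)[:2] for p in con.astype(float)])
cc,r,n=rob(P,None); print(cc,r,n,len(P), P.min(0),P.max(0))
# wall edge and bar-blank boundary by sub-pixel gradient per column
G=c["frame"].min(2).astype(float)
for nm,(a,b),(y0,y1),z in (("wall",(315,585),(310,345),.036),("flat",(400,530),(425,450),.036)):
    L=[]
    for x in range(int(cr(a,0)[0]),int(cr(b,0)[0])+1):
        ys=np.arange(int(cr(0,y0)[1]),int(cr(0,y1)[1])+2); col=G[ys,x]; d=abs(np.diff(col)); L.append(onz(c,(x,(ys[:-1]+.5)@d/d.sum()),z,True)[:2])
    L=np.array(L); k=np.polyfit(L[:,1],L[:,0],1); print(nm,np.degrees(-np.arctan(k[0])),np.polyval(k,.0086))
f=c["frame"].astype(int);
```

```text
[239 242 244] [200 200 199]
[0.6276 0.0101] 0.04816100168313101 226 257 [ 0.5795 -0.0381] [0.6722 0.0586]
wall 0.13076110015041417 0.6384587850920795
flat 3.321597968746571 0.6717237730133949
```

The blank centre is at x = 0.6276 (home is 0.6277), the wall is square to within about 1°, and the flat is at the bar. Now I'll swing the gate by its knob, pushing with the shut fingertips.

Run:
```python
from r import *
c=dict(np.load("wF.npz")); f=c["frame"].astype(int); m=((f[...,2]>150)&(f[...,1]<80)&(f[...,0]<80)).astype(np.uint8)
n,l,s,ce=cv2.connectedComponentsWithStats(m)
for i in range(1,n):
    if s[i][4]>60: print(s[i],onz(c,ce[i],.06,True))
H=np.array([.5725,.0733]); Z=.120
def gp(a,off):  # a = gate angle deg, off = distance of tool centre behind knob centre
    d=np.radians(-.7-a); e=np.array([np.cos(d),np.sin(d)]); arm_=np.array([e[1],-e[0]])
    p=H+.07*arm_-e*off; return [p[0],p[1],Z],down(d-np.pi/2)
for a in (67,30,0):
    P,q=gp(a,.03); print(a,P,arm.solve_ik(P,q))
```

```text
[358  34  14  16 182] [0.5064 0.0508 0.06  ]
67 [np.float64(0.4963516349271251), np.float64(0.0744943603845431), 0.12] [ 0.0225  0.371  -0.4384  0.7614  0.     -0.3667]
30 [np.float64(0.5109664275982815), np.float64(0.028426628525567023), 0.12] [-0.0684  0.3877 -0.412   0.7711  0.     -1.1034]
0 [np.float64(0.5416470488517191), np.float64(0.003671734148825767), 0.12] [-0.1104  0.4387 -0.3295  0.8026  0.     -1.6689]
```

```bash
cat > gate.py <<'E'
from r import *
H=np.array([.5725,.0733]); Z=.120; f0=np.array([.1,.1,-.2])
def gp(a,off):
    d=np.radians(-.7-a); e=np.array([np.cos(d),np.sin(d)]); arm_=np.array([e[1],-e[0]])
    p=H+.07*arm_-e*off; return [p[0],p[1],Z],down(d-np.pi/2),e
E
python3 - <<'E'
from gate import *
P,q,e=gp(67,.034)
arm.movep([P[0],P[1],.2],q); arm.line_to(P,velocity=.15); st()
a=67
while a>-12:
    P,q,e=gp(a,.021); arm.line_to(P,q,velocity=.05)
    f=np.array(monitor.read_ft_force())-f0; print("a %.1f fe %.2f"%(a,f[:2]@e),f.round(2),"t %.2f"%monitor.read_time(),flush=True)
    if f[:2]@e<-6: break
    a-= 6 if a>8 else 1.5
snap("wG")
E
```

```text
t 19.52 [0.4961 0.0778 0.1206] F [ 0.82 -0.09  0.99]
a 67.0 fe -0.40 [0.43 0.61 0.48] t 19.93
a 61.0 fe 0.67 [ 0.46 -0.51  0.51] t 20.23
a 55.0 fe -0.66 [-0.6   0.39  0.45] t 20.53
a 49.0 fe 0.51 [ 0.58 -0.18  0.36] t 20.83
a 43.0 fe -1.01 [-0.55  0.89  0.11] t 21.13
a 37.0 fe -0.80 [-0.17  1.08  0.64] t 21.43
a 31.0 fe -0.42 [-0.2   0.47  0.44] t 21.73
a 25.0 fe 0.16 [0.29 0.23 0.18] t 22.03
a 19.0 fe -0.80 [-0.73  0.34  0.38] t 22.33
a 13.0 fe 0.26 [ 0.23 -0.14 -0.14] t 22.63
a 7.0 fe -0.26 [-0.29 -0.25  0.56] t 22.93
a 5.5 fe -0.39 [-0.38  0.09  0.61] t 23.18
a 4.0 fe -0.40 [-0.34  0.69 -0.41] t 23.43
a 2.5 fe -0.60 [-0.59  0.23  0.62] t 23.68
a 1.0 fe -1.46 [-1.47 -0.5   0.25] t 23.93
a -0.5 fe -2.67 [-2.67  0.17  1.95] t 24.18
a -2.0 fe -6.82 [-6.85  0.82  3.16] t 24.43
```

View pics/wG.png

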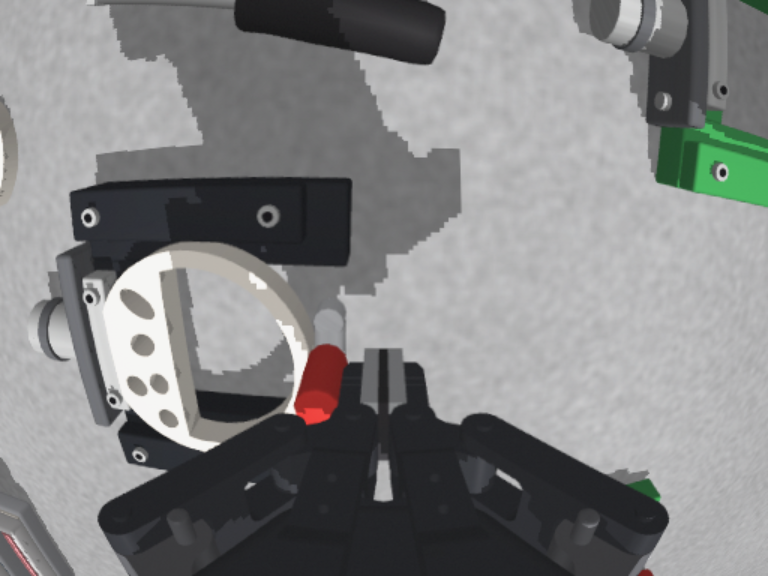

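The gate ran into a firm stop (6.8 N) near the shut angle. I'll back off and verify from two places.

Run:
```python
from gate import *
P,q,e=gp(-1,.045); arm.line_to(P,velocity=.08); arm.line_to([P[0],P[1],.2],velocity=.15)
for i,p in enumerate([[.63,.06,.26],[.63,-.05,.26]]):
    arm.movep(p,down(np.pi)); arm.sleep(.15)
    c=snap(f"wH{i}"); f=c["frame"].astype(int); m=((f[...,2]>150)&(f[...,1]<80)&(f[...,0]<80)).astype(np.uint8)
    n,l,s,ce=cv2.connectedComponentsWithStats(m)
    for j in range(1,n):
        if s[j][4]>60: print(s[j],ce[j],onz(c,ce[j],.055,True))
    o=proj(c,[.61,.01,.03],True).astype(int)
    g=f[max(0,o[1]-75):o[1]+75,max(0,o[0]-95):o[0]+95].astype(np.uint8); cv2.imwrite(f"pics/wH{i}c.png",cv2.resize(g,None,fx=4,fy=4,interpolation=cv2.INTER_CUBIC)); print(o)
st()
```

```text
[184 111  17  17 220] [192.3227 119.4182] [0.5732 0.0008 0.055 ]
[207 151]
[308 111  16  17 208] [315.5337 118.9135] [0.5732 0.007  0.055 ]
[312 151]
 t 28.06 [ 0.63   -0.0489  0.26  ] F [ 0.56 -1.02  0.64]
```

View pics/wH0c.png

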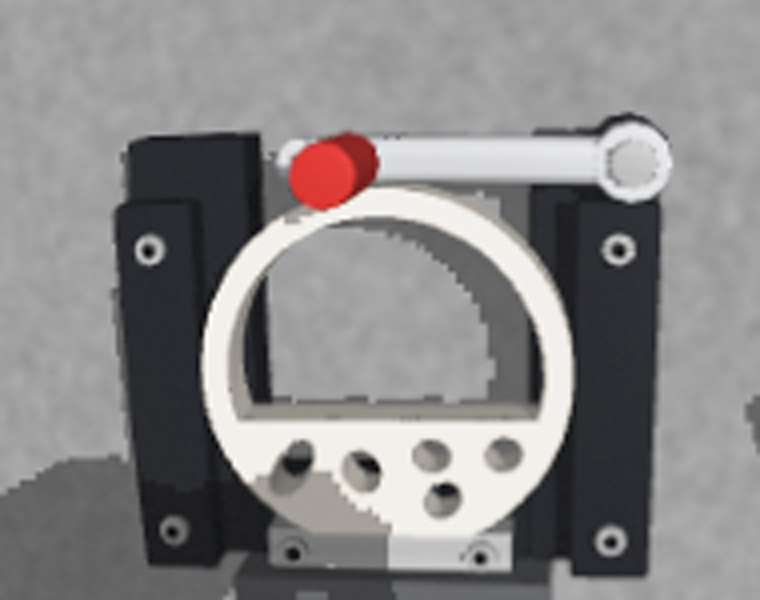

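View pics/wH1c.png

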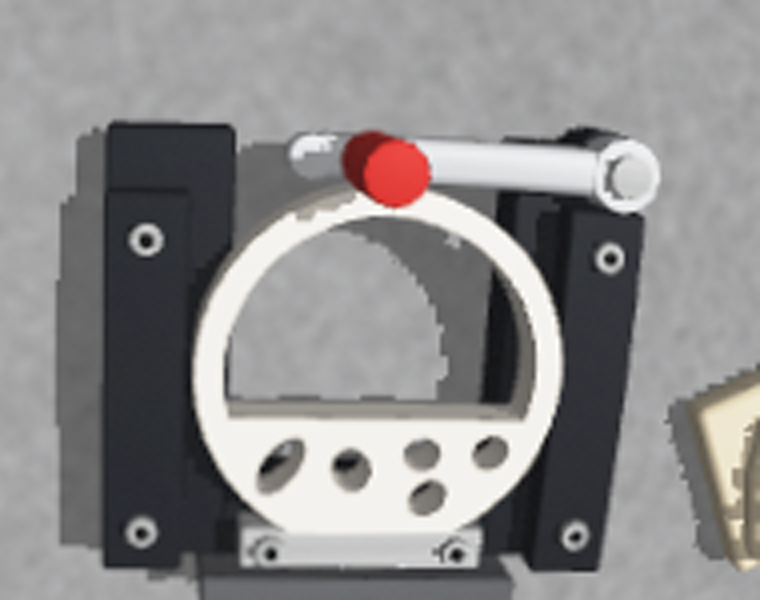

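Run:
```python
from h import *
w=[dict(np.load(f"wH{i}.npz")) for i in (0,1)]; off=[(112,76),(217,76)]
def px(i,u,v): return ((u+.5)/4-.5+off[i][0],(v+.5)/4-.5+off[i][1])
F={'hinge':((634,160),(627,178)),'knobtop':((325,174),(396,171)),'sLm':((149,249),(146,240)),'sLb':((173,530),(142,532)),'sRm':((619,249),(610,258)),'sRb':((610,541),(575,536)),'wallL':((238,419),(228,417)),'wallR':((543,419),(528,418)),'barScrL':((293,552),(268,552)),'barScrR':((480,557),(455,551))}
for k,(a,b) in F.items():
    p=tri([ray(w[0],px(0,*a),True),ray(w[1],px(1,*b),True)]); print(k,p)
# per-view wall line & bar far/near edge
for i,(wx0,wx1,wy0,wy1,bx0,bx1,by0,by1) in enumerate([(260,520,405,432,400,500,560,585),(250,510,405,430,260,460,555,580)]):
    G=w[i]["frame"].min(2).astype(float)
    for nm,(x0,x1,y0,y1),z in (("wall",(wx0,wx1,wy0,wy1),.036),("barback",(bx0,bx1,by0,by1),.033)):
        L=[]
        for x in range(int(px(i,x0,0)[0]),int(px(i,x1,0)[0])+1):
            ys=np.arange(int(px(i,0,y0)[1]),int(px(i,0,y1)[1])+2); d=np.abs(np.diff(G[ys,x])); L.append(onz(w[i],(x,(ys[:-1]+.5)@d/d.sum()),z,True)[:2])
        L=np.array(L); k=np.polyfit(L[:,1],L[:,0],1); print(i,nm,np.degrees(-np.arctan(k[0])),np.polyval(k,.0086), np.std(L[:,0]-np.polyval(k,L[:,1])))
```

```text
hinge [0.5731 0.0743 0.0338]
knobtop [0.5715 0.0043 0.0687]
sLm [ 0.5928 -0.0514  0.035 ]
sLb [ 0.6715 -0.0526  0.0356]
sRm [0.595  0.0707 0.0348]
sRb [0.6738 0.0691 0.0356]
wallL [ 0.6392 -0.0301  0.0355]
wallR [0.6395 0.0514 0.0347]
barScrL [ 0.678  -0.0183  0.0347]
barScrR [0.6781 0.0339 0.0358]
0 wall -0.7329408405441019 0.6384807506698007 0.0002455266308596715
0 barback 1.6213164576366643 0.6846061306474441 0.0002844276564327144
1 wall 0.41157212557880324 0.6386102769172433 0.00020308669717170283
1 barback -0.8086120889973728 0.6839129752616177 0.0004121311512050619
```

Run:
```python
from h import *
w=[dict(np.load(f"wH{i}.npz")) for i in (0,1)]; off=[(112,76),(217,76)]
def px(i,u,v): return np.array(((u+.5)/4-.5+off[i][0],(v+.5)/4-.5+off[i][1]))
F={'sLm':((149,249),(146,240)),'sLb':((173,530),(142,532)),'sRm':((619,249),(610,258)),'sRb':((610,541),(575,536)),'bL':((293,552),(268,552)),'bR':((480,557),(455,551))}
for i in (0,1):
    g=w[i]["frame"].min(2).astype(float); Q={}
    for k,v in F.items():
        p=px(i,*v[i]); x,y=np.round(p).astype(int)
        S=cv2.resize(g[y-6:y+7,x-6:x+7].astype(np.float32),None,fx=8,fy=8,interpolation=cv2.INTER_CUBIC)
        # dark hex socket centroid, weighted
        W=np.clip(95-S,0,None) if k[0]=='s' else np.clip(100-S,0,None)
        yy,xx=np.mgrid[:104,:104]; near=np.hypot(xx-52-(p[0]-x)*8,yy-52-(p[1]-y)*8)<15; W=W*near
        q=np.array([(xx*W).sum(),(yy*W).sum()])/W.sum(); q=(q+.5)/8-.5+[x-6,y-6]
        Q[k]=onz(w[i],q,.0345,True)[:2]
    ang=lambda a,b:np.degrees(np.arctan2(*(Q[b]-Q[a])[::-1]))
    print(i,"cross m %.2f b %.2f bar %.2f | long L %.2f R %.2f"%(ang('sLm','sRm')-90,ang('sLb','sRb')-90,ang('bL','bR')-90,ang('sLm','sLb'),ang('sRm','sRb')))
    print(Q)
```

```text
0 cross m -0.98 b -1.01 bar -1.02 | long L -1.03 R -0.97
{'sLm': array([ 0.5932, -0.0519]), 'sLb': array([ 0.6724, -0.0534]), 'sRm': array([0.5952, 0.0706]), 'sRb': array([0.6746, 0.0693]), 'bL': array([ 0.6785, -0.0184]), 'bR': array([0.6794, 0.0337])}
1 cross m -0.94 b -0.99 bar -0.75 | long L -1.04 R -0.89
{'sLm': array([ 0.5933, -0.0515]), 'sLb': array([ 0.6725, -0.053 ]), 'sRm': array([0.5953, 0.0709]), 'sRb': array([0.6746, 0.0697]), 'bL': array([ 0.6787, -0.0175]), 'bR': array([0.6794, 0.0347])}
```

Run:
```python
from h import *
off=[(112,76),(217,76),(200,90)]
for i,n in enumerate(("wH0","wH1","wF")):
    c=dict(np.load(n+".npz")); g=c["frame"].min(2).astype(float)
    b=(419,417,328)[i]; x0,x1=((262,520),(250,508),(325,580))[i]
    y=int((b)/4+off[i][1]); X=range(int(x0/4+off[i][0]),int(x1/4+off[i][0])+1)
    print(n); print(g[y-5:y+5,list(X)[::8]].astype(int).T)
    for thr in (205,215,225):
        L=[]
        for x in X:
            for yy in range(y+4,y-6,-1):
                if g[yy-1,x]<thr<=g[yy,x]:
                    L.append(onz(c,(x,yy-(g[yy,x]-thr)/(g[yy,x]-g[yy-1,x])),.036,True)[:2]); break
        L=np.array(L); k=np.polyfit(L[:,1],L[:,0],1); rs=L[:,0]-np.polyval(k,L[:,1])
        print(thr,len(L),"ang %.2f x %.4f sd %.5f"%(np.degrees(-np.arctan(k[0])),np.polyval(k,.0095),rs.std()))
```

```text
wH0
[[ 28  52 115 139 138 146 194 235 235 235]
 [161 158 132 138 139 147 196 235 235 235]
 [154 109 132 138 136 139 195 235 235 235]
 [100 110 132 139 138 148 201 235 235 235]
 [148 107 127 139 139 149 202 235 235 235]
 [141 109 128 139 139 138 191 235 235 235]
 [169 155 128 139 139 138 193 235 235 235]
 [132 108 127 139 138 133 189 235 235 235]
 [100 104 122 138 139 139 195 235 235 235]]
205 66 ang -0.29 x 0.6400 sd 0.00009
215 66 ang -0.24 x 0.6403 sd 0.00006
225 66 ang -0.18 x 0.6406 sd 0.00003
wH1
[[148 123 143 142 142 183 231 238 238 238]
 [105 120 142 141 142 182 231 238 238 238]
 [104 119 142 142 135 171 230 238 238 238]
 [155 119 142 141 142 166 220 239 238 238]
 [105 116 142 142 142 165 220 239 239 239]
 [162 114 142 142 139 155 219 239 238 239]
 [103 108 134 142 142 161 218 238 238 238]
 [102 106 133 142 142 158 216 238 238 238]
 [ 30  42 101 122 141 148 196 238 238 238]]
205 66 ang -0.37 x 0.6399 sd 0.00010
215 66 ang -0.39 x 0.6401 sd 0.00012
225 66 ang -0.52 x 0.6405 sd 0.00010
wF
[[153 131 144 143 167 221 239 239 239 239]
 [111 131 143 143 165 221 239 239 239 231]
 [112 130 143 138 149 219 239 239 239 239]
 [165 130 143 143 159 217 239 239 239 239]
 [109 127 143 143 156 215 239 239 239 239]
 [171 126 143 143 147 189 239 240 239 238]
 [104 112 143 143 144 181 239 239 239 239]
 [102 111 140 143 143 173 239 240 239 239]
 [ 38  65 113 121 140 170 238 239 240 239]]
205 65 ang -0.58 x 0.6399 sd 0.00013
215 65 ang -0.57 x 0.6401 sd 0.00013
225 65 ang -0.33 x 0.6404 sd 0.00007
```

Precise per-view screw pairs put the holder yaw at -0.98°, while the blank's wall reads about -0.4° to -0.5°. My flat-faced push at -0.7° may have left one end of the flat about 0.3 mm off the bar. There is time for a gentle re-seat: a one-corner push at wall_mid, so that the bar itself squares the blank.

```bash
python3 - <<'E'
from r import *
q=down(np.radians(180-.98+10)); Y=.020
arm.movep([.620,Y,.17],q); arm.line_to([.620,Y,.098],velocity=.1); st()
f0=np.mean([np.array(monitor.read_ft_force()) for _ in range(3)],0)
x=.6225
while x<.634:
    arm.line_to([x,Y,.098],velocity=.04)
    f=np.array(monitor.read_ft_force())-f0
    print("%.4f"%x,np.array(monitor.read_tool_pos()),f.round(2),"m %.3f"%monitor.read_wrist_torque()[2],"t %.2f"%monitor.read_time())
    if f[0]<-9: break
    x+=.001
arm.sleep(.2)
p=np.array(monitor.read_tool_pos())
arm.line_to([p[0]-.004,Y,.098],velocity=.04); arm.line_to([p[0]-.004,Y,.17],velocity=.15)
for i,p in enumerate([[.63,.06,.26],[.63,-.05,.26]]):
    arm.movep(p,down(np.pi)); arm.sleep(.15); snap(f"wI{i}")
st()
E
python3 - <<'E'
from h import *
off=[(112,76),(217,76)]
for n0 in ("wH","wI"):
  for i in (0,1):
    c=dict(np.load(f"{n0}{i}.npz")); g=c["frame"].min(2).astype(float)
    y=int(proj(c,[.640,.0095,.036],True)[1]+.5); X=range(int(proj(c,[.64,-.022,.036],True)[0]),int(proj(c,[.64,.042,.036],True)[0]))
    for thr in (205,220):
        L=[]
        for x in X:
            for yy in range(y+4,y-6,-1):
                if g[yy-1,x]<thr<=g[yy,x]:
                    L.append(onz(c,(x,yy-(g[yy,x]-thr)/(g[yy,x]-g[yy-1,x])),.036,True)[:2]); break
        L=np.array(L); k=np.polyfit(L[:,1],L[:,0],1); rs=L[:,0]-np.polyval(k,L[:,1])
        print(n0,i,thr,len(L),"ang %.2f x %.4f sd %.5f"%(np.degrees(-np.arctan(k[0])),np.polyval(k,.0095),rs.std()))
    f=c["frame"].astype(int); m=((f[...,2]>150)&(f[...,1]<80)&(f[...,0]<80)).astype(np.uint8)
    n,l,s,ce=cv2.connectedComponentsWithStats(m); print([ce[j] for j in range(1,n) if s[j][4]>60])
E
```

```text
t 29.46 [0.6207 0.0197 0.0989] F [-0.42 -0.38  0.9 ]
0.6225 [0.6232 0.02   0.0987] [-0.05  0.25 -0.19] m 0.029 t 29.71
0.6235 [0.6236 0.02   0.0981] [-0.33 -0.26 -0.42] m 0.031 t 29.96
0.6245 [0.6246 0.02   0.098 ] [ 1.19  1.13 -0.51] m -0.010 t 30.21
0.6255 [0.6256 0.02   0.098 ] [-0.34  0.39 -0.29] m -0.058 t 30.46
0.6265 [0.6266 0.02   0.098 ] [ 0.53  0.09 -1.13] m -0.041 t 30.71
0.6275 [0.6276 0.02   0.098 ] [ 0.65  0.89 -1.24] m 0.026 t 30.96
0.6285 [0.6283 0.02   0.0979] [-0.49  0.49 -1.78] m -0.053 t 31.21
0.6295 [0.6287 0.02   0.0977] [-3.22 -0.24  0.34] m -0.032 t 31.46
0.6305 [0.6289 0.02   0.0975] [-4.73  0.49  1.37] m -0.009 t 31.71
0.6315 [0.6291 0.02   0.0972] [-7.37  0.74  2.67] m -0.031 t 31.96
0.6325 [0.6293 0.02   0.097 ] [-7.73 -0.49  2.78] m -0.065 t 32.21
0.6335 [0.6294 0.02   0.0967] [-10.49  -0.31   3.23] m -0.001 t 32.46
 t 35.03 [ 0.6299 -0.049   0.2597] F [-1.04  0.    0.55]
wH 0 205 60 ang -0.31 x 0.6400 sd 0.00009
wH 0 220 60 ang -0.22 x 0.6404 sd 0.00004
[array([192.3227, 119.4182])]
wH 1 205 59 ang -0.28 x 0.6399 sd 0.00009
wH 1 220 59 ang -0.37 x 0.6402 sd 0.00009
[array([315.5337, 118.9135])]
wI 0 205 60 ang -0.80 x 0.6402 sd 0.00006
wI 0 220 60 ang -1.03 x 0.6406 sd 0.00009
[array([192.0852, 121.5157])]
wI 1 205 59 ang -0.98 x 0.6402 sd 0.00010
wI 1 220 59 ang -0.83 x 0.6405 sd 0.00007
[array([315.5598, 119.1914])]
```

The re-seat squared it: the wall is now at -0.9° and the holder at -0.98°. The knob pixel moved in one view, so I'll check the gate.

Run:
```python
from h import *
for n in ("wH0","wI0","wH1","wI1"):
    c=dict(np.load(n+".npz")); f=c["frame"].astype(int); m=((f[...,2]>150)&(f[...,1]<80)&(f[...,0]<80)).astype(np.uint8)
    k,l,s,ce=cv2.connectedComponentsWithStats(m); j=[j for j in range(1,k) if s[j][4]>60][0]; print(n,onz(c,ce[j],.055,True),c["pose"][:3,3])
ims=[]
for n in ("wI0","wI1"):
    c=dict(np.load(n+".npz")); o=proj(c,[.615,.01,.03],True).astype(int); ims.append(cv2.resize(c["frame"][o[1]-70:o[1]+70,o[0]-65:o[0]+65],None,fx=3,fy=3,interpolation=cv2.INTER_CUBIC))
cv2.imwrite("pics/wIc.png",np.hstack(ims))
```

```text
wH0 [0.5732 0.0008 0.055 ] [0.5463 0.0595 0.3298]
wI0 [0.5733 0.0007 0.055 ] [0.5457 0.0594 0.3279]
wH1 [0.5732 0.007  0.055 ] [ 0.5465 -0.0495  0.3301]
wI1 [0.5731 0.0069 0.055 ] [ 0.5464 -0.0496  0.3297]
```

View pics/wIc.png

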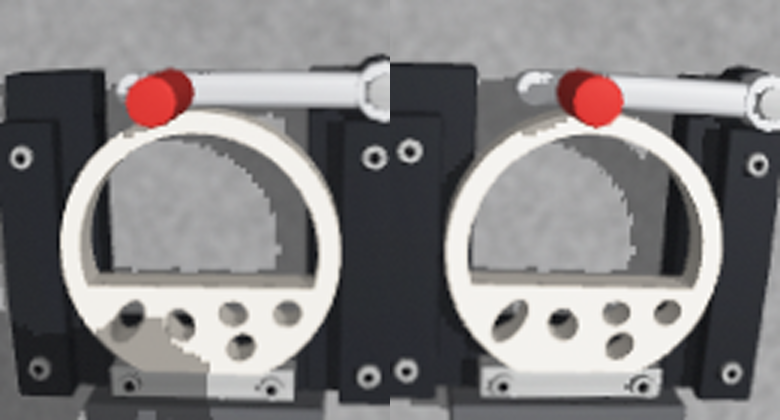

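View pics/wI1.png

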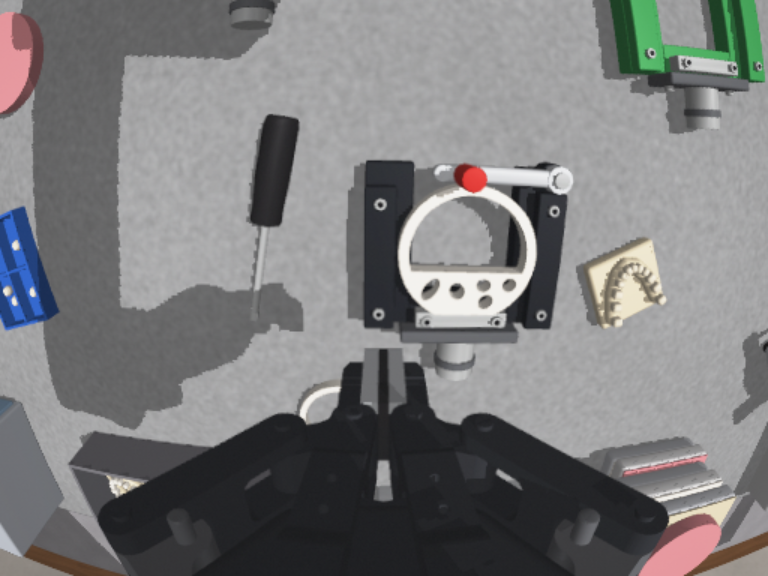

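The gate hasn't moved (knob at the same world point) and the driver and stone cast are undisturbed. One last light nudge makes sure the arm is on its stop after the re-seat.

Run:
```python
from gate import *
P,q,e=gp(0,.040); arm.movep([P[0],P[1],.17],q); arm.line_to(P,velocity=.15)
off=.0225
while off>.014:
    P,q,e=gp(0,off); arm.line_to(P,velocity=.05)
    f=np.array(monitor.read_ft_force())-f0; p=monitor.read_tool_pos(); print("%.4f"%off,"x %.4f fx %.2f"%(p[0],f[0]),"t %.2f"%monitor.read_time())
    if f[0]<-8: break
    off-=.001
P,q,e=gp(0,.045); arm.line_to(P,velocity=.08); arm.line_to([P[0],P[1],.2],velocity=.2)
arm.movep([.63,-.05,.26],down(np.pi)); arm.sleep(.2); c=snap("wJ")
f=c["frame"].astype(int); m=((f[...,2]>150)&(f[...,1]<80)&(f[...,0]<80)).astype(np.uint8)
k,l,s,ce=cv2.connectedComponentsWithStats(m); j=[j for j in range(1,k) if s[j][4]>60][0]; print(onz(c,ce[j],.055,True)); st()
cv2.imwrite("pics/topJ.png",vision.camera("top")["frame"])
```

```text
0.0225 x 0.5499 fx -0.50 t 37.35
0.0215 x 0.5502 fx -0.99 t 37.60
0.0205 x 0.5504 fx -3.86 t 37.85
0.0195 x 0.5507 fx -5.51 t 38.10
0.0185 x 0.5508 fx -6.38 t 38.35
0.0175 x 0.5510 fx -10.13 t 38.60
[0.5732 0.007  0.055 ]
 t 41.23 [ 0.6298 -0.0498  0.2599] F [ 0.33 -0.01 -0.35]
```

View pics/wJ.png

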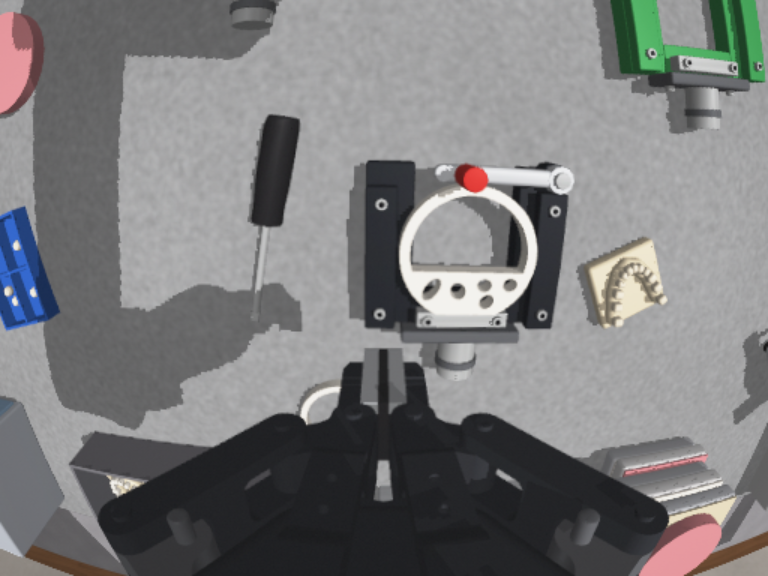

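The gate is on a firm stop and didn't move under the nudge. The blank is home, the bystanders are in place and the robot is clear. Handing in.

Run:
```python
from workcell import arm, monitor
arm.finish_job(); print(monitor.read_time())
```

```text
the job is handed in; nothing more can be done
the job is handed in; nothing more can be done
```

The job is handed in at about 41 s of the 54 s allowed. The blank is turned, seated flush against the bar, and the retaining arm is shut behind it.

- **Turning:** I turned the white blank about 74° clockwise with the shut fingertips on its straight wall. The force peaked at about 6 N on first contact and stayed at about 4 N or less while turning.
- **Sliding home:** I pushed it onto the bar at the middle of the wall with about 8 N, then swung the arm shut by its red knob.
- **Correction after shutting the arm:** My check showed the blank about 0.6° off square. I re-seated it with a gentle 10 N push at the wall middle. The arm was already shut at that point, so this one push came out of the order you gave. A final 10 N nudge on the knob afterwards did not move the arm.

**Last checks:**
- **Blank:** After the re-seat its wall read -0.8° to -1.0°, against -0.98° for the holder. Measured before the re-seat, the blank's centre was within about 0.1 mm of home in x, and the re-seat moved the wall only about 0.2 mm further towards the bar.
- **Arm:** It sits about 0.3° from the nominal shut angle, which is within measurement error, and rests on a firm stop.
- **Bystanders:** The driver and stone cast are where they were. I did not look individually at the other bystanders after the job, but the arm never worked near them.
- **Disagreements:** An early estimate of the holder's angle (-0.7°) differed from the later one (-0.98°). A direct fit of the flat's edge was too noisy to use, so flushness rests on the wall angle and the firm stop.

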